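# Refit the drive cover of a packing conveyor

### The job

Put the blue cover board back over the open drive bay of the packing conveyor: lift it by its handle, angle its tongue into the groove across the conveyor, push it gently home and lower it flat until it snaps under the orange spring catch, then let go. Do not force it, and leave the filled tubs where they stand.

Things in the scene. Friction and masses are not known exactly. Their poses are not given: they have to be found in the camera images.
- conveyor: Fixed steel bench-top packing conveyor; deck 100 mm above the bench. Origin: on the bench under the drive bay; x across the conveyor, +y along it from belt to catch, z up. The drive head at its +y end (white grooved strip, bay, end plate, catch: one stiff unit) slides in the rails for belt tension: it is set somewhere within 7 mm either way in y, which this pose does not tell. Find it by feel or sight.
- bay (a point): Point at deck level on the conveyor's frame, 100 mm above its origin, axes as the conveyor's. With the head at mid-travel it is the bay's middle: the groove's mouth 70 mm to -y, the end plate 72.2 mm to +y. Bay 226 mm in x. Groove: full width, under an upper lip 4 mm thick a slot 9 mm high and 14 mm deep to -y; lower lip set back 2 mm. Side ledges 16 mm below deck level carry the board's ends.
- catch (a joint): Orange sprung nose, 64 mm wide, in a dark housing 17 mm high on the end plate, facing the groove. Value: m pushed back to +y; 0 = sprung out, 0.008 = stop. Sprung out it reaches 5 mm into the bay (2.8 mm over a board that is home), flat underside 1.6 mm above deck level; a board coming down on its sloped front pushes it back (spring 1.8 N at 0, 3.5 N at 0.005). It takes some 5 to 15 N down on the handle.
- board: Blue plastic cover board, about 0.55 kg, body 220 mm (x) by 140 mm (y) by 16 mm thick, flat on the bench at first. Origin: underside, middle of the body without the tongue; z up through its top. Its -y edge carries the tongue. In place it lies flat, axes as the conveyor's, top at deck level, origin 84 mm above the bench, with 2.2 mm of play in y between groove strip and end plate and 3 mm either way in x.
- handle (a point): Middle of the steel handle bar on the board, 12 mm to +y of the board's middle and 57 mm above its underside; axes as the board's. The flat-sided bar runs along x, 122 mm long, 14 mm wide (y), 18 mm high, with 32 mm free below it; pinch it across y from above.
- tongue (a point): Middle of the tongue's front edge, 82 mm to -y of the board's middle and 8.25 mm above its underside; axes as the board's. The tongue sticks out 12 mm over nearly the full length; its top is 10.5 mm and its underside 6 mm above the board's underside (4.5 mm over the 6 mm next to the body).
- free_edge (a point): Middle of the board's top edge opposite the tongue, 70 mm to +y of its middle, 16 mm above its underside; axes as the board's.
- tub_a: Filled tub with red lid, 92 mm across, 98 mm high, 0.45 kg, standing on the belt beside tub_b; origin under its middle. Leave it alone.
- tub_b: Filled tub with yellow-green lid, same size, standing on the belt beside tub_a; origin under its middle. Leave it alone.
- tub_c: Filled tub with red lid, same size, standing on the bench beyond the board; origin under its middle. Leave it alone.

How it is judged:
At the end, for the whole second after the job is handed in: The board lies flat in the bay (within 0.025 rad of level, 0.05 rad of square), free edge and tongue within 2.5 mm of their height when flush with the deck, so that the tongue is under the lip, the catch sprung out over the board (within 1.5 mm of its stop), board at rest and released (z of free_edge in the frame of bay between -0.0025 and 0.0025 m and z of tongue in the frame of bay between -0.0105 and -0.0055 m and y of tongue in the frame of bay below -0.071 m and angle between the x axis of board and the x axis of conveyor, either way round below 0.05 rad and angle between board's own z axis and vertical below 0.025 rad and value of joint catch below 0.0015 m and linear speed of board below 0.01 m/s); the robot touches nothing.
It fails at once if the board is forced: pressed against the conveyor with more than 50 N (contact force between board and conveyor above 50 N).
It fails at once if a tub is pushed more than 20 mm from its place (distance of any of tub_c, tub_a, tub_b from where it was at the start of the episode above 0.02 m).
It also fails if it takes over 72 s, if anything falls off the work surface, if the arm or the gripper's body presses on something with over 40 N, if the wrist force passes 120 N, or if a joint passes its speed limit or range.

### The arm

A 6-joint arm with a two-finger parallel gripper is mounted at the origin on the work surface. World frame = base frame: x ahead of the robot, y to its left, z up, the work surface at z = 0. Lengths are in m, angles in rad, forces in N, time in s.
With the tool pointing down it reaches from about 0.3 to 0.775 m from the base axis. Payload 14.6 kg.
Tool frame: the origin (TCP) lies midway between the tips of the shut fingers; the grasp point (between the pads) lies 19 mm behind it (ctrl.tcp_to_grasp is the distance from the TCP to the grasp point, in m); x points along the fingers, y is the direction in which the jaws open and shut, and the axes are right-handed (so a half turn about x gives the same grasp; the last joint's range is limited). The gripper opens to 94 mm and grips with 3 to 60 N. Pads are 16 mm wide; open, the fingers measure 119 mm over their backs; the gripper's body (75 mm by 177 mm) begins 78 mm behind the grasp point.
Start: joints at [1.249, 0.3, 1.521, -0, 1.321, -0.067], TCP at [0.139, 0.532, 0.182] pointing down, gripper open.
Joint ranges: [-3.03, 3.03], [-0.79, 2.21], [0.23, 2.52], [-1.04, 4.18], [0, 3.07], [-2.55, 2.55]. Speed limits (rad/s): [2.22, 2.22, 2.57, 3.14, 3.14, 3.14].

### API

Orientations are given as [roll, pitch, yaw] about the fixed x, y, z axes, in that order (R = Rz(yaw) Ry(pitch) Rx(roll)).
In Python, from station import ctrl gives the robot as it stands.
- The arm moves only by the tool jog_arm, never from a script. Its argument "rows" is one flat list of numbers, 7 for each row, row after row: the shift along the world's x, y, z in m, then the turn, a rotation vector about the world's x, y, z in degrees, then the closure, from 0 (fully open) to 1 (shut). A call has 1 to 8 rows; each row shifts and turns the commanded pose from where the row before left it; what a row does not reach is not made up. A row lasts 1/12 s, in which the tool goes at most 41.7 mm and 7.16 degrees, less where a joint would pass 70% of its speed; a pose out of reach is approached as far as the arm can. A call with a gripper value outside its range is refused whole. The fingers move at their own pace and stop on an object; "squeeze" is the grip in N (left out, the last holds). Time passes only in rows, so rows that do not move let the fingers close. It gives the time, the measured TCP pose, the force and the opening at its end, in the units of the state.
- ctrl.get_obs(): the state, without advancing time (a new reading comes with each control period).
- ctrl.camera(name): name is "scene" or "top"; returns (picture, depth): 384x512x3 uint8, red, green, blue; 384x512 float32, m along the optical axis (not along the pixel's ray), 0 where there is no reading.
- ctrl.camera_model(name): a dict with "K" (3x3 intrinsics, pixels), "extrinsics" (4x4, takes a point from camera to world coordinates). Camera axes: x right, y down, z forward; pixel columns grow to the right and rows downward; lengths in m; the calibration is good to about 2 mm. A picture is of the moment at which its call begins. camera_model takes no time and is no camera call.
- ctrl.hand_in(): hands the job in, once; it reports no verdict.
The state is a dict: "time_s": time; "qpos": joint angles; "joint_vel": joint speeds; "tau": joint torques, N m; "ee_pos": TCP position; "eef_rot": TCP orientation; "force": force on the tool from outside, world axes, zero at the start; "moment": the same for the moment, N m; "grip_width": finger opening in m.
Only numpy, scipy, OpenCV 4.12 (cv2) and the standard library are available. Lean on these libraries where they do the work, as an engineer would, in place of code of your own. Each camera call takes 0.05 s, during which the arm holds its last target.

## Working session

There is one attempt and no reset: what is moved stays moved. The work goes in short steps, Python scripts to look and compute and a tool call to move; the robot and the scene stay as the last step left them, time stands still between calls to the robot, and variables do not carry over. Pictures are saved under pics/ and viewed, and the job is handed in when it is done.

Besides the shell and the picture viewer there is one more tool, called after "Request:" in YAML: its name, and indented under it one key for each argument. jog_arm: Moves the arm, as the interface text tells. Its arguments: {"type":"object","properties":{"rows":{"type":"array"},"squeeze":{"type":"number"}},"required":["rows"]}

```bash
ls; mkdir -p pics; python3 - <<'E'
from station import ctrl
import cv2,numpy as np
o=ctrl.get_obs();print({k:np.round(v,3) for k,v in o.items()})
for n in("scene","top"):
    p,d=ctrl.camera(n);cv2.imwrite(f"pics/{n}0.png",p[...,::-1]);np.savez(f"{n}0.npz",p=p,d=d)
    m=ctrl.camera_model(n);print(n,np.round(m["K"],1).tolist(),np.round(m["extrinsics"],3).tolist())
E
```

```text
pics
{'time_s': np.float64(0.0), 'qpos': array([ 1.249,  0.301,  1.522, -0.   ,  1.321, -0.067]), 'joint_vel': array([ 0.001,  0.001, -0.   , -0.001,  0.   ,  0.001]), 'tau': array([-1.0000e-03, -5.3181e+01, -3.5273e+01,  7.1000e-02,  2.4000e-02,
       -0.0000e+00]), 'ee_pos': array([0.139, 0.532, 0.182]), 'eef_rot': array([-1.623,  1.57 , -1.877]), 'force': array([ 0.09 ,  0.95 , -0.201]), 'moment': array([ 0.045, -0.023,  0.017]), 'grip_width': np.float64(0.094)}
scene [[366.9, 0.0, 248.3], [0.0, 366.9, 193.0], [0.0, 0.0, 1.0]] [[0.486, 0.53, -0.695, 1.331], [0.874, -0.281, 0.397, -0.394], [0.015, -0.8, -0.6, 0.7], [0.0, 0.0, 0.0, 1.0]]
top [[447.6, 0.0, 257.5], [0.0, 447.6, 199.3], [0.0, 0.0, 1.0]] [[0.007, -0.985, 0.17, 0.4], [-1.0, -0.011, -0.018, 0.025], [0.02, -0.17, -0.985, 1.183], [0.0, 0.0, 0.0, 1.0]]
```

View pics/scene0.png

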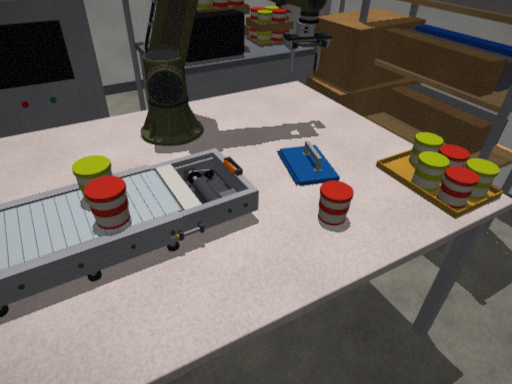

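View pics/top0.png

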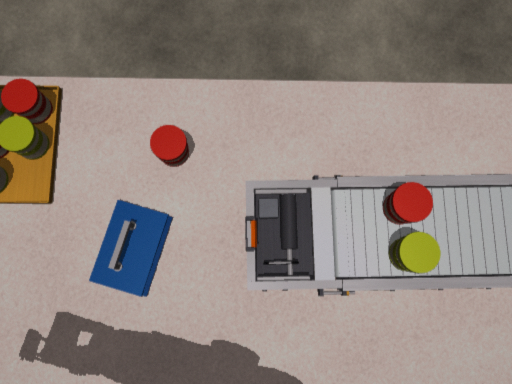

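```bash
cat > h.py <<'E'
import numpy as np,cv2
from station import ctrl
def ray(n,uv,z):
    m=ctrl.camera_model(n);K=m["K"];E=np.array(m["extrinsics"])
    uv=np.atleast_2d(np.array(uv,float));d=(np.linalg.inv(K)@np.c_[uv,np.ones(len(uv))].T)
    d=(E[:3,:3]@d).T;o=E[:3,3];return o+d*((z-o[2])/d[:,2])[:,None]
def pts(n,d):
    m=ctrl.camera_model(n);K=m["K"];E=np.array(m["extrinsics"])
    v,u=np.indices(d.shape);c=np.stack([(u-K[0,2])/K[0,0]*d,(v-K[1,2])/K[1,1]*d,d],-1)
    return c@E[:3,:3].T+E[:3,3]
def proj(n,P):
    m=ctrl.camera_model(n);K=m["K"];E=np.array(m["extrinsics"])
    c=(np.atleast_2d(P)-E[:3,3])@E[:3,:3];q=c@np.array(K).T;return q[:,:2]/q[:,2:]
E
python3 - <<'E'
from h import *
f=np.load("top0.npz");p=f["p"];d=f["d"]
for name,(a,b,c,e) in dict(bay=(170,300,235,345),board=(190,305,80,180)).items():
    cv2.imwrite(f"pics/{name}.png",cv2.resize(p[a:b,c:e,::-1],None,fx=5,fy=5,interpolation=cv2.INTER_NEAREST))
W=pts("top",d)
# heights along row at several columns
for r in (185,190,235,283): print(r,[(c,round(float(W[r,c,2])*1000)) for c in range(240,345,4)])
hsv=cv2.cvtColor(p,cv2.COLOR_RGB2HSV)
m=cv2.inRange(hsv,(100,120,40),(125,255,255))
cs=max(cv2.findContours(m,0,2)[0],key=cv2.contourArea)
h=cv2.convexHull(cs);w=ray("top",h[:,0]+0.0,0.016)[:,:2]
R=cv2.minAreaRect((w*1000).astype(np.float32));print("board",R,cv2.boxPoints(R))
o=cv2.inRange(hsv,(3,150,120),(18,255,255));o[:, :235]=0
v,u=np.nonzero(o);print("orange",u.min(),u.max(),v.min(),v.max(),np.round(np.median(W[o>0],0),3))
hd=(W[...,2]>0.055)&(W[...,2]<0.08);hd[:, :90]=0;hd[:,150:]=0;hd[:215]=0;hd[280:]=0
q=W[hd];print("handle n",len(q),q.mean(0));R=cv2.minAreaRect((q[:,:2]*1000).astype(np.float32));print(R)
E
```

```text
185 [(240, -2), (244, 0), (248, 99), (252, 97), (256, 99), (260, 95), (264, 100), (268, 102), (272, 97), (276, 99), (280, 100), (284, 100), (288, 94), (292, 103), (296, 97), (300, 102), (304, 99), (308, 104), (312, 102), (316, 99), (320, 97), (324, 102), (328, 100), (332, 102), (336, 99), (340, 105), (344, 105)]
190 [(240, -3), (244, -3), (248, 98), (252, 99), (256, 85), (260, 82), (264, 85), (268, 86), (272, 84), (276, 83), (280, 85), (284, 86), (288, 86), (292, 85), (296, 83), (300, 81), (304, 89), (308, 67), (312, 101), (316, 97), (320, 99), (324, 99), (328, 101), (332, 96), (336, 99), (340, 97), (344, 98)]
235 [(240, 1), (244, 0), (248, 100), (252, 112), (256, 107), (260, 32), (264, 38), (268, 34), (272, 36), (276, 31), (280, 35), (284, 72), (288, 76), (292, 73), (296, 68), (300, 37), (304, 34), (308, 34), (312, 74), (316, 97), (320, 99), (324, 100), (328, 100), (332, 100), (336, 98), (340, 95), (344, 99)]
283 [(240, -2), (244, -1), (248, 97), (252, 103), (256, 101), (260, 99), (264, 100), (268, 101), (272, 101), (276, 96), (280, 97), (284, 99), (288, 100), (292, 99), (296, 100), (300, 99), (304, 103), (308, 98), (312, 101), (316, 99), (320, 101), (324, 99), (328, 100), (332, 100), (336, 99), (340, 97), (344, 106)]
board ((472.4844055175781, 327.7518310546875), (151.96217346191406, 217.61476135253906), 74.04915618896484) [[346.98578 284.59784]
 [556.2219  224.79454]
 [597.98303 370.90582]
 [388.7469  430.7091 ]]
orange 251 348 220 294 [0.5   0.015 0.112]
handle n 334 [0.47587481 0.34556075 0.06464374]
((476.3158874511719, 346.051513671875), (16.083152770996094, 121.64322662353516), 74.16989135742188)
```

View pics/bay.png

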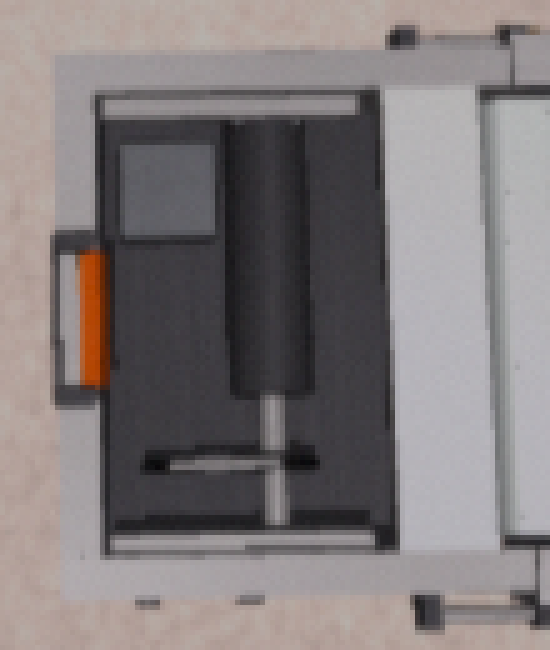

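View pics/board.png

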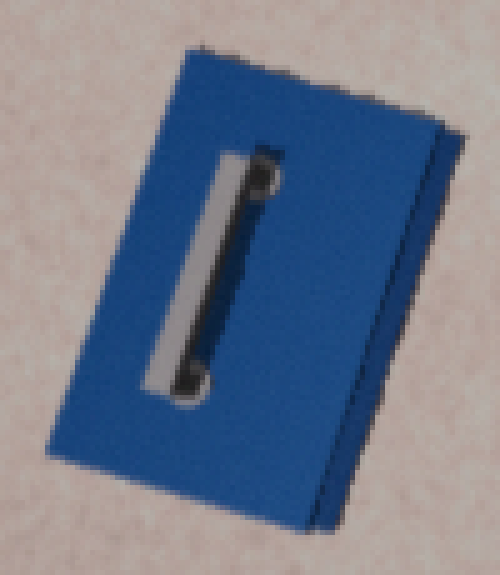

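```bash
python3 - <<'E'
from h import *
f=np.load("top0.npz");g=cv2.GaussianBlur(cv2.cvtColor(f["p"],cv2.COLOR_RGB2GRAY).astype(float),(0,0),0.7)
def edge(rows,c0,c1,sign,axis=0):
    out=[]
    for r in rows:
        s=g[r,c0:c1] if axis==0 else g[c0:c1,r]
        k=sign*np.diff(s);i=int(np.argmax(k))
        if 0<i<len(k)-1:
            a,b,c=k[i-1:i+2];i=i+0.5*(a-c)/(a-2*b+c)
        e=c0+i+0.5; out.append((e,r) if axis==0 else (r,e))
    w=ray("top",out,0.1)*1000
    a=w[:,0] if axis==0 else w[:,1]; b=w[:,1] if axis==0 else w[:,0]
    for _ in range(3):
        co=np.polyfit(a,b,1);r=b-np.polyval(co,a);k=abs(r)<=max(1.5*np.std(r),.3);a,b=a[k],b[k]
    return co,np.std(r),len(a)
print("mouth y(x)",edge(range(194,276),304,322,1))
print("plate y(x)",edge(list(range(194,215))+list(range(252,276)),250,262,-1))
print("strip far y(x)",edge(range(196,274),325,340,-1))
print("end outer y(x)",edge(list(range(186,212))+list(range(255,284)),241,252,1))
print("outer +x x(y)",edge(range(252,300),175,188,1,1), edge(range(345,500),170,184,1,1))
print("outer -x x(y)",edge(range(252,300),282,296,-1,1), edge(range(360,500),284,296,-1,1))
print("inner +x",edge(range(260,300),184,192,-1,1))
print("inner -x",edge(range(262,306),274,284,1,1))
E
```

```text
mouth y(x) (array([ 2.80120142e-02, -1.44513863e+02]), np.float64(0.14793688647186287), 78)
plate y(x) (array([ 0.02606478, -1.22444929]), np.float64(0.1414092748779549), 42)
strip far y(x) (array([ 2.74828146e-02, -1.91382800e+02]), np.float64(0.1928640999612053), 52)
end outer y(x) (array([ 0.04767052, 14.78985388]), np.float64(2.249030365650385), 29)
outer +x x(y) (array([-2.26126920e-02,  6.45672742e+02]), np.float64(1.2481817776221515), 30) (array([1.93455415e-02, 6.61366875e+02]), np.float64(5.859104766415656), 101)
outer -x x(y) (array([2.97144145e-02, 3.70799002e+02]), np.float64(2.456398123493841), 28) (array([9.47801624e-03, 3.75057740e+02]), np.float64(6.983711923162379), 111)
inner +x (array([-1.83216608e-02,  6.17443605e+02]), np.float64(0.08070879234462763), 40)
inner -x (array([-2.82030902e-02,  4.00354456e+02]), np.float64(0.12059525045649262), 39)
```

```bash
python3 - <<'E'
from h import *
from scipy.spatial.transform import Rotation as R
o=ctrl.get_obs();M=R.from_euler('xyz',o["eef_rot"]).as_matrix();print(np.round(M,4),o["ee_pos"])
print("jaw angle",np.degrees(np.arctan2(M[1,1],M[0,1])))
f=np.load("top0.npz");p=f["p"];hsv=cv2.cvtColor(p,cv2.COLOR_RGB2HSV)
# handle bar top z=.066 grey mask
sub=np.zeros(p.shape[:2],bool);sub[215:275,100:140]=1
m=(sub&(hsv[...,1]<70)&(hsv[...,2]>90)).astype(np.uint8)
n,l,st,_=cv2.connectedComponentsWithStats(m);k=1+np.argmax(st[1:,4]);v,u=np.nonzero(l==k)
w=ray("top",np.c_[u,v],.066)*1000;r=cv2.minAreaRect(w[:,:2].astype(np.float32));print("bar",r,w.mean(0),len(u))
# board free-edge corners + angle at top face: blue hull -> approx
b=cv2.inRange(hsv,(100,120,40),(125,255,255));c=max(cv2.findContours(b,0,2)[0],key=cv2.contourArea)
q=cv2.approxPolyDP(cv2.convexHull(c),4,True)[:,0];print("corners px",q.tolist(),np.round(ray("top",q,.016)[:,:2]*1000,1).tolist())
print("bay side",np.round(ray("top",[(280,188.5),(280,280.6),(258,233.7)],.1)*1000,1).tolist())
og=cv2.inRange(hsv,(3,150,120),(18,255,255));og[:, :245]=0;og[:,265:]=0;v,u=np.nonzero(og);print("orange",u.min(),u.max(),v.min(),v.max(),ray("top",[(u.mean(),v.mean())],.112))
for t in [(169,142),(412,201),(419,250)]: print(t,np.round(ray("top",[t],.098 if t[0]<200 else .198),3))
# scene cross-check: bar
E
```

```text
[[-4.000e-04  2.521e-01  9.677e-01]
 [-1.000e-03  9.677e-01 -2.521e-01]
 [-1.000e+00 -1.000e-03 -1.000e-04]] [0.13855547 0.53199257 0.18183924]
jaw angle 75.3990448818105
bar ((474.8885192871094, 346.06707763671875), (30.7835693359375, 122.88147735595703), 83.16725158691406) [472.99863975 346.24795284  66.        ] 294
corners px [[118, 200], [171, 217], [146, 295], [90, 280]] [[596.1, 369.5], [552.4, 228.9], [352.2, 284.2], [388.6, 428.1]]
bay side [[615.0, -51.1, 100.0], [391.3, -50.8, 100.0], [502.8, 2.4, 100.0]]
orange 251 254 220 246 [[0.50228417 0.01586245 0.112     ]]
(169, 142) [[0.731 0.227 0.098]]
(412, 201) [[ 0.57  -0.341  0.198]]
(419, 250) [[ 0.461 -0.351  0.198]]
```

Request:
jog_arm:
  rows: [0.03,-0.016,0,0,0,0,0,0.03,-0.016,0,0,0,0,0,0.03,-0.016,0,0,0,0,0,0.03,-0.016,0,0,0,0,0,0.03,-0.016,0,0,0,0,0,0.03,-0.016,0,0,0,0,0,0.03,-0.016,0,0,0,-1.2,0,0.03,-0.016,0,0,0,0,0]
  squeeze: 40

```text
time_s: 0.77
ee_pos: [0.3799, 0.4031, 0.1821]
eef_rot: [-2.091, 1.57, -2.368]
force: [0.4, 1.3, 0.4]
grip_width: 0.0937
```

Request:
jog_arm:
  rows: [0.032,-0.019,0,0,0,0,0,0.032,-0.019,0,0,0,0,0,0.033,-0.02,0,0,0,0,0,0,0,-0.03,0,0,0,0,0,0,-0.03,0,0,0,0,0,0,-0.02,0,0,0,0,0,0,0,0,0,0,0,0,0,0,0,0,0,0]

```text
time_s: 1.43
ee_pos: [0.4753, 0.3461, 0.102]
eef_rot: [-2.295, 1.569, -2.571]
force: [0.3, 0.9, 1.4]
grip_width: 0.0939
```

```bash
python3 - <<'E'
from h import *
from scipy.spatial.transform import Rotation as R
o=ctrl.get_obs();M=R.from_euler('xyz',o["eef_rot"]).as_matrix();print(o["ee_pos"],np.degrees(np.arctan2(M[1,1],M[0,1])),M[:,0])
for n in("scene","top"):
    p,d=ctrl.camera(n);cv2.imwrite(f"pics/{n}1.png",p[...,::-1])
    uv=proj(n,[[.476,.3455,.066]])[0].astype(int);print(n,uv)
    x,y=uv;cv2.imwrite(f"pics/{n}1c.png",cv2.resize(p[max(0,y-50):y+50,max(0,x-60):x+60,::-1],None,fx=5,fy=5))
E
```

```text
[0.47534402 0.34605192 0.1020445 ] 74.19953767919263 [-1.50595464e-03 -9.67587579e-04 -9.99998398e-01]
scene [312 148]
top [119 244]
```

View pics/scene1c.png

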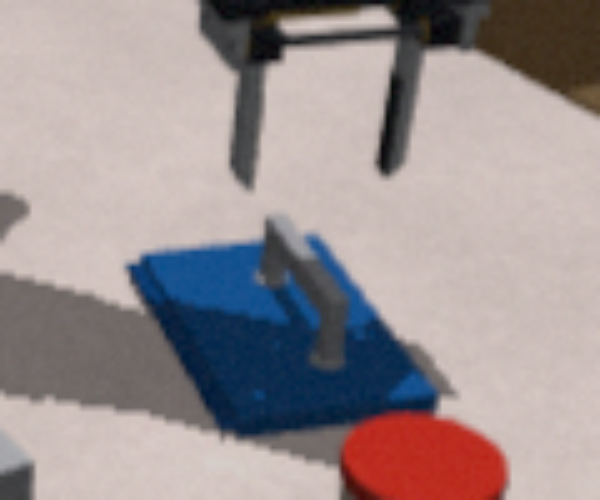

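View pics/top1c.png

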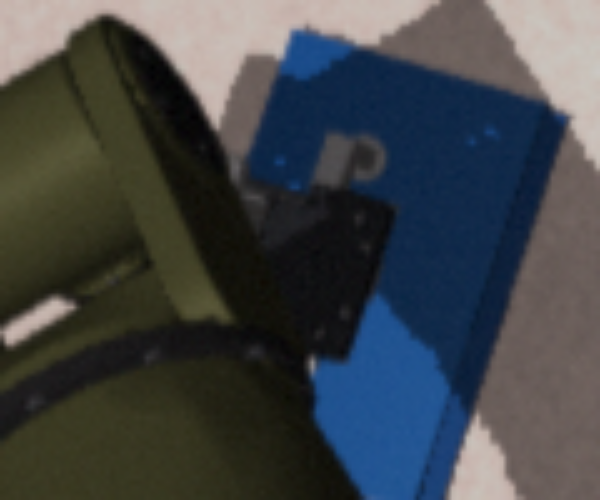

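The jaws straddle the bar (fingertips at about (243,185) and (390,170) in the scene crop, the bar around (305,270)). I'll descend and pinch.

Request:
jog_arm:
  rows: [0.0005,0,-0.02,0,0,0,0,0,0,-0.022,0,0,0,0,0,0,-0.021,0,0,0,0,0,0,0,0,0,0,0.3,0,0,0,0,0,0,0.8,0,0,0,0,0,0,0.95,0,0,0,0,0,0,0.95,0,0,0,0,0,0,0.95]
  squeeze: 50

```text
time_s: 2.2
ee_pos: [0.4767, 0.3467, 0.0409]
eef_rot: [0.833, 1.569, 0.557]
force: [-0.0, 0.1, -0.8]
grip_width: 0.0638
```

Request:
jog_arm:
  rows: [0,0,0,0,0,0,0.95,0,0,0,0,0,0,0.95,0,0,0,0,0,0,0.95]

```text
time_s: 2.45
ee_pos: [0.4762, 0.3463, 0.0396]
eef_rot: [0.778, 1.57, 0.503]
force: [0.1, 0.5, 0.2]
grip_width: 0.044
```

Request:
jog_arm:
  rows: [0,0,0,0,0,0,0.95,0,0,0,0,0,0,0.95,0,0,0,0,0,0,0.95,0,0,0,0,0,0,0.95,0,0,0,0,0,0,0.95,0,0,0,0,0,0,0.95,0,0,0,0,0,0,0.95]

```text
time_s: 3.03
ee_pos: [0.4762, 0.3463, 0.0393]
eef_rot: [1.49, 1.571, 1.214]
force: [-0.2, 0.2, -0.9]
grip_width: 0.0127
```

Request:
jog_arm:
  rows: [0,0,0.005,0,0,0,0.95,0,0,0.015,0,0,0,0.95,0,0,0.025,0,0,0,0.95,0,0,0.03,0,0,0,0.95,0,0,0.03,0,0,0,0.95,0,0,0.03,0,0,3,0.95,0,0,0.025,0,0,3,0.95,0,-0.02,0,0,0,3,0.95]
  squeeze: 60

```text
time_s: 3.7
ee_pos: [0.477, 0.3288, 0.2045]
eef_rot: [0.775, 1.563, 0.661]
force: [1.0, 0.5, -5.5]
grip_width: 0.0123
```

Request:
jog_arm:
  rows: [0.001,-0.03,0,0,0,2.8,0.95,0.003,-0.034,0,0,0,2.8,0.95,0.003,-0.034,0,0,0,2.75,0.95,0.003,-0.034,0,0,0,0,0.95,0.003,-0.034,0,0,0,0,0.95,0.003,-0.034,0,0,0,0,0.95,0.003,-0.034,0,0,0,0,0.95,0.003,-0.034,0,0,0,0,0.95]

```text
time_s: 4.37
ee_pos: [0.4975, 0.0566, 0.1992]
eef_rot: [-3.113, 1.57, -3.086]
force: [1.3, 0.4, -5.7]
grip_width: 0.0122
```

Request:
jog_arm:
  rows: [0.003,-0.03,0,2,0.05,0,0.95,0.002,-0.025,0,2,0.05,0,0.95,0,-0.02,0,3,0.08,0,0.95,0,-0.015,0,3,0.08,0,0.95,0,-0.01,0,3,0.08,0,0.95,0,0,0,2,0.07,0,0.95,0,0,0,0,0,0,0.95,0,0,0,0,0,0,0.95]

```text
time_s: 5.03
ee_pos: [0.5028, -0.0421, 0.199]
eef_rot: [1.576, 1.31, 1.602]
force: [0.2, -0.0, -6.8]
grip_width: 0.0123
```

```bash
cat > st.py <<'E'
from h import *
from scipy.spatial.transform import Rotation as R
def st():
    o=ctrl.get_obs();M=R.from_euler('xyz',o["eef_rot"]).as_matrix()
    s=1 if M[1,1]>0 else -1;y=s*M[:,1];z=-M[:,0];x=np.cross(y,z)
    print("t",o["time_s"],"tcp",np.round(o["ee_pos"]*1000,1),"F",np.round(o["force"],1),"M",np.round(o["moment"],2),"w",round(o["grip_width"]*1000,1))
    print("yaw",np.degrees(np.arctan2(x[1],x[0])).round(2),"tilt",np.degrees(np.arcsin(y[2])).round(2),"roll(x.z)",np.degrees(np.arcsin(x[2])).round(2))
    P=np.array(o["ee_pos"])*1000
    f=lambda a,b:np.round(P+y*(a-12)+z*(b-39.3),1)
    print("tongue",f(-82,8.25),"free top",f(70,16),"free bot",f(70,0))
    print("tip minus mouth", (f(-82,8.25)[1]-(-144.2+.0272*f(-82,8.25)[0])).round(2))
if __name__=="__main__": st()
E
python3 - <<'E'
from st import *
st()
for n in("scene","top"):
    p,d=ctrl.camera(n);cv2.imwrite(f"pics/{n}2.png",p[...,::-1]);np.savez(f"{n}2.npz",p=p,d=d)
E
```

```text
t 5.0333 tcp [502.8 -42.1 199. ] F [ 0.2 -0.  -6.8] M [-0.36 -0.04  0.03] w 12.3
yaw 1.5 tilt 14.95 roll(x.z) -0.07
tongue [ 504.9 -124.9  144.7] free top [501.2  19.9 191.4] free bot [501.  24. 176.]
tip minus mouth 5.57
```

View pics/scene2.png

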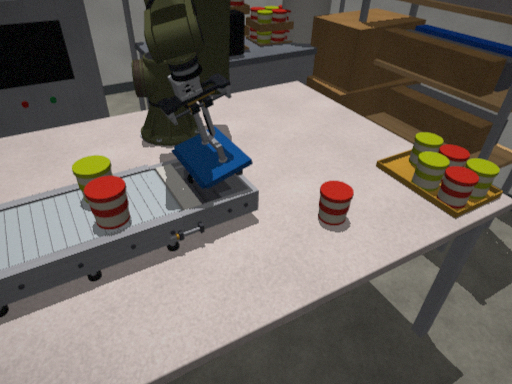

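View pics/top2.png

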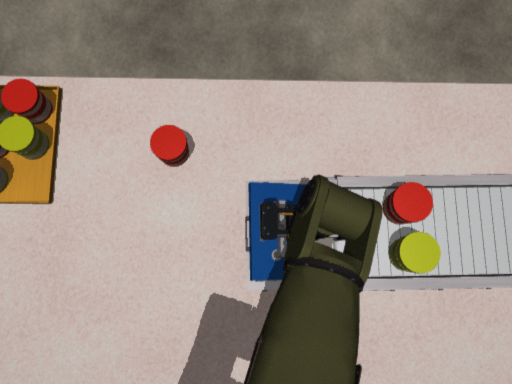

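The board hangs level in x and tilted tongue-down over the bay. In the top view its free edge is at col 250, rows 183–281. Next I'll check its x centring and angle from the free-edge corners.

```bash
python3 - <<'E'
from h import *
f=np.load("top2.npz");p=f["p"];hsv=cv2.cvtColor(p,cv2.COLOR_RGB2HSV)
W=pts("top",f["d"])
g=cv2.GaussianBlur(hsv[...,1].astype(float),(0,0),.7)
def sub(s,c0,sign):
    k=sign*np.diff(s);i=int(np.argmax(k));a,b,c=k[i-1:i+2];return c0+i+.5+.5*(a-c)/(a-2*b+c)
A=[];B=[]
for c in range(253,286,4):
    t=(c,sub(g[176:192,c],176,1));b=(c,sub(g[272:290,c],272,-1))
    z=np.median(W[186:196,c-1:c+2,2]); z2=np.median(W[268:276,c-1:c+2,2])
    A.append(ray("top",[t],z)[0]*1000);B.append(ray("top",[b],z2)[0]*1000)
A=np.array(A);B=np.array(B);print(np.round(A,1));print(np.round(B,1));print("mid",((A+B)/2)[:,:2].round(1), (A-B)[:,0].round(1))
E=[]
for r in list(range(190,275,5)):
    E.append(ray("top",[(sub(g[r,242:258],242,1),r)],.1915)[0]*1000)
E=np.array(E);c=np.polyfit(E[:,0],E[:,1],1);print("free edge slope",c,np.polyval(c,501),np.std(E[:,1]-np.polyval(c,E[:,0])))
E
```

```text
[[612.   16.4 189. ]
 [612.2   7.3 185.6]
 [611.9  -1.9 183.8]
 [612.7 -11.1 181.7]
 [612.8 -20.3 179.2]
 [613.2 -29.7 176.7]
 [613.6 -39.  173.7]
 [614.  -48.5 171.1]
 [613.3 -57.9 169.5]]
[[393.7  14.5 190.2]
 [392.8   5.7 188.6]
 [392.9  -3.1 186. ]
 [393.8 -12.  183.3]
 [394.2 -20.9 180.8]
 [394.4 -29.9 178. ]
 [394.8 -38.9 175.6]
 [395.  -47.9 173.5]
 [398.5 -29.4 513.4]]
mid [[502.8  15.5]
 [502.5   6.5]
 [502.4  -2.5]
 [503.2 -11.5]
 [503.5 -20.6]
 [503.8 -29.8]
 [504.2 -39. ]
 [504.5 -48.2]
 [505.9 -43.7]] [218.4 219.3 219.  218.9 218.6 218.8 218.7 219.  214.8]
free edge slope [0.02719093 9.88788955] 23.510547449518675 0.3840809830801892
```

Request:
jog_arm:
  rows: [0.001,0.005,-0.01,0,0,0,0.95,0,0,-0.015,0,0,0,0.95,0,0,-0.015,0,0,0,0.95,0,0,-0.007,0,0,0,0.95,0,0,-0.004,0,0,0,0.95,0,0,-0.002,0,0,0,0.95,0,0,0,0,0,0,0.95,0,0,0,0,0,0,0.95]

```text
time_s: 5.8
ee_pos: [0.5044, -0.0367, 0.1469]
eef_rot: [1.567, 1.309, 1.595]
force: [-0.0, 0.1, -6.1]
grip_width: 0.0123
```

```bash
python3 - <<'E'
from st import *
st()
p,d=ctrl.camera("scene");cv2.imwrite(f"pics/scene3c.png",cv2.resize(p[120:230,140:280,::-1],None,fx=5,fy=5))
E
```

```text
t 5.8 tcp [504.4 -36.7 146.9] F [-0.   0.1 -6.1] M [-0.38  0.02 -0.03] w 12.3
yaw 1.56 tilt 14.98 roll(x.z) 0.05
tongue [ 506.7 -119.5   92.6] free top [502.7  25.3 139.4] free bot [502.7  29.4 124. ]
tip minus mouth 10.92
```

View pics/scene3c.png

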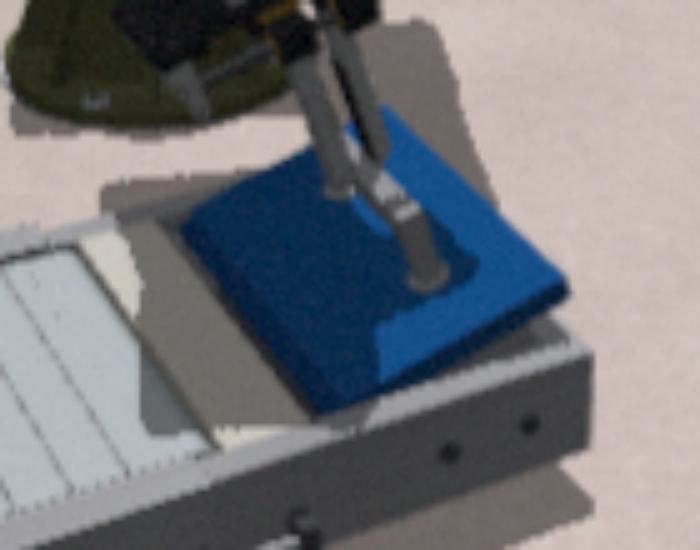

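The picture shows the board in the bay with its tongue edge clear of the white strip (crop (185,240)–(320,410)) and its free edge above the end plate. No contact so far. I'll correct x, lower to slot height and push in gently.

Request:
jog_arm:
  rows: [-0.0015,0,-0.0015,0,0,0,0.95,0,0,-0.001,0,0,0,0.95,0,-0.003,0,0,0,0,0.95,0,-0.003,0,0,0,0,0.95,0,-0.002,0,0,0,0,0.95,0,0,0,0,0,0,0.95]

```text
time_s: 6.35
ee_pos: [0.5027, -0.0453, 0.1439]
eef_rot: [1.571, 1.309, 1.597]
force: [-0.5, -0.1, -6.1]
grip_width: 0.0125
```

```bash
python3 st.py
```

```text
t 6.35 tcp [502.7 -45.3 143.9] F [-0.5 -0.1 -6.1] M [-0.45 -0.    0.02] w 12.5
yaw 1.52 tilt 15.0 roll(x.z) 0.0
tongue [ 504.9 -128.    89.6] free top [501.1  16.7 136.4] free bot [500.9  20.9 120.9]
tip minus mouth 2.47
```

Free so far. I'll advance in small steps.

Request:
jog_arm:
  rows: [0,-0.002,0,0,0,0,0.95,0,-0.002,0,0,0,0,0.95,0,-0.001,0,0,0,0,0.95,0,0,0,0,0,0,0.95]

```text
time_s: 6.68
ee_pos: [0.5026, -0.05, 0.1438]
eef_rot: [1.571, 1.309, 1.598]
force: [0.3, -0.6, -6.2]
grip_width: 0.0123
```

```bash
python3 st.py
```

```text
t 6.6833 tcp [502.6 -50.  143.8] F [ 0.3 -0.6 -6.2] M [-0.39  0.04 -0.02] w 12.3
yaw 1.54 tilt 15.0 roll(x.z) -0.0
tongue [ 504.9 -132.7   89.5] free top [501.   12.  136.3] free bot [500.9  16.2 120.9]
tip minus mouth -2.23
```

Request:
jog_arm:
  rows: [0,-0.0015,0,0,0,0,0.95,0,-0.0015,0,0,0,0,0.95,0,0,0,0,0,0,0.95]

```text
time_s: 6.93
ee_pos: [0.5026, -0.053, 0.1438]
eef_rot: [1.571, 1.309, 1.598]
force: [0.8, -0.4, -6.0]
grip_width: 0.0127
```

```bash
python3 st.py
```

```text
t 6.9333 tcp [502.6 -53.  143.8] F [ 0.8 -0.4 -6. ] M [-0.32 -0.    0.05] w 12.7
yaw 1.54 tilt 15.0 roll(x.z) -0.0
tongue [ 504.9 -135.7   89.5] free top [501.    9.1 136.3] free bot [500.8  13.2 120.9]
tip minus mouth -5.23
```

Request:
jog_arm:
  rows: [0,-0.0015,0,0,0,0,0.95,0,-0.0015,0,0,0,0,0.95,0,0,0,0,0,0,0.95]

```text
time_s: 7.18
ee_pos: [0.5026, -0.056, 0.1438]
eef_rot: [1.571, 1.309, 1.598]
force: [-0.1, 0.1, -6.5]
grip_width: 0.0123
```

Request:
jog_arm:
  rows: [0,-0.001,0,0,0,0,0.95,0,-0.001,0,0,0,0,0.95,0,0,0,0,0,0,0.95]

```text
time_s: 7.43
ee_pos: [0.5026, -0.0578, 0.1439]
eef_rot: [1.571, 1.309, 1.598]
force: [-0.6, -0.1, -5.9]
grip_width: 0.0127
```

```bash
python3 st.py
```

```text
t 7.4333 tcp [502.6 -57.8 143.9] F [-0.6 -0.1 -5.9] M [-0.37 -0.01  0.04] w 12.7
yaw 1.55 tilt 15.01 roll(x.z) -0.0
tongue [ 504.9 -140.5   89.6] free top [501.    4.2 136.4] free bot [500.8   8.4 121. ]
tip minus mouth -10.03
```

Request:
jog_arm:
  rows: [0,-0.001,0,0,0,0,0.95,0,-0.0005,0,0,0,0,0.95,0,0,0,0,0,0,0.95]

```text
time_s: 7.68
ee_pos: [0.5027, -0.0585, 0.1444]
eef_rot: [1.57, 1.307, 1.597]
force: [-1.6, 6.2, -0.0]
grip_width: 0.0123
```

Request:
jog_arm:
  rows: [0,-0.001,0,0,0,0,0.95,0,0,0,0,0,0,0.95]

```text
time_s: 7.85
ee_pos: [0.5027, -0.059, 0.1447]
eef_rot: [1.569, 1.306, 1.597]
force: [-3.0, 10.7, 2.2]
grip_width: 0.0127
```

```bash
python3 st.py
```

```text
t 7.85 tcp [502.7 -59.  144.7] F [-3.  10.7  2.2] M [1.99 0.39 0.17] w 12.7
yaw 1.58 tilt 15.16 roll(x.z) 0.02
tongue [ 505.  -141.5   90.1] free top [501.    3.1 137.4] free bot [500.9   7.3 121.9]
tip minus mouth -11.04
```

Request:
jog_arm:
  rows: [0,0.003,-0.003,-2.5,-0.07,0,0.95,0,0.003,-0.0033,-2.5,-0.07,0,0.95,0,0,0,0,0,0,0.95]

```text
time_s: 8.1
ee_pos: [0.5026, -0.0536, 0.1376]
eef_rot: [1.568, 1.399, 1.597]
force: [0.2, -2.6, -5.0]
grip_width: 0.0124
```

```bash
python3 st.py
```

```text
t 8.1 tcp [502.6 -53.6 137.6] F [ 0.2 -2.6 -5. ] M [-0.63 -0.01 -0.04] w 12.4
yaw 1.62 tilt 9.87 roll(x.z) 0.02
tongue [ 505.1 -140.8   90.9] free top [500.9   7.5 124.5] free bot [500.8  10.3 108.8]
tip minus mouth -10.34
```

Request:
jog_arm:
  rows: [0,-0.001,0,0,0,0,0.95,0,0.0015,-0.0028,-2,-0.05,0,0.95,0,0.0015,-0.0028,-2,-0.05,0,0.95,0,0,0,0,0,0,0.95]

```text
time_s: 8.43
ee_pos: [0.5027, -0.0521, 0.1319]
eef_rot: [1.572, 1.466, 1.599]
force: [0.9, -1.8, -5.2]
grip_width: 0.0122
```

```bash
python3 st.py
```

```text
t 8.4333 tcp [502.7 -52.1 131.9] F [ 0.9 -1.8 -5.2] M [-0.39 -0.23  0.01] w 12.2
yaw 1.57 tilt 5.99 roll(x.z) -0.01
tongue [ 505.1 -142.3   91.2] free top [501.    8.  114.8] free bot [501.    9.6  98.9]
tip minus mouth -11.84
```

Request:
jog_arm:
  rows: [0,0.0009,-0.0022,-1.5,-0.04,0,0.95,0,0.0009,-0.0021,-1.5,-0.04,0,0.95,0,0,0,0,0,0,0.95]

```text
time_s: 8.68
ee_pos: [0.5026, -0.0504, 0.1275]
eef_rot: [1.582, 1.518, 1.609]
force: [-0.1, -0.3, -8.1]
grip_width: 0.0125
```

```bash
python3 st.py
```

```text
t 8.6833 tcp [502.6 -50.4 127.5] F [-0.1 -0.3 -8.1] M [-0.2  -0.14 -0.03] w 12.5
yaw 1.56 tilt 3.04 roll(x.z) -0.03
tongue [ 505.1 -142.6   91.6] free top [500.9   8.7 107.4] free bot [500.9   9.5  91.4]
tip minus mouth -12.14
```

Request:
jog_arm:
  rows: [0,0.0004,-0.0011,-0.75,-0.02,0,0.95,0,0.0004,-0.0011,-0.75,-0.02,0,0.95,0,0,0,0,0,0,0.95]

```text
time_s: 8.93
ee_pos: [0.5027, -0.0498, 0.1254]
eef_rot: [1.576, 1.545, 1.603]
force: [-0.5, -0.9, -4.3]
grip_width: 0.0121
```

```bash
python3 st.py
```

```text
t 8.9333 tcp [502.7 -49.8 125.4] F [-0.5 -0.9 -4.3] M [-0.12 -0.03  0.03] w 12.1
yaw 1.54 tilt 1.48 roll(x.z) -0.01
tongue [ 505.2 -142.9   91.9] free top [501.1   8.8 103.6] free bot [501.1   9.2  87.6]
tip minus mouth -12.44
```

Request:
jog_arm:
  rows: [0,0.0004,-0.0011,-0.75,-0.02,0,0.95,0,0.0004,-0.0011,-0.75,-0.02,0,0.95,0,0,0,0,0,0,0.95]

```text
time_s: 9.18
ee_pos: [0.5028, -0.0489, 0.1233]
eef_rot: [-1.458, 1.569, -1.43]
force: [0.0, -1.5, -2.5]
grip_width: 0.0125
```

```bash
python3 st.py
```

```text
t 9.1833 tcp [502.8 -48.9 123.3] F [ 0.  -1.5 -2.5] M [-0.26 -0.08 -0.02] w 12.5
yaw 1.57 tilt -0.08 roll(x.z) 0.01
tongue [ 505.3 -142.9   92.4] free top [501.2   9.1  99.9] free bot [501.2   9.1  83.9]
tip minus mouth -12.44
```

```bash
python3 - <<'E'
from h import *
p,d=ctrl.camera("scene");cv2.imwrite(f"pics/scene4c.png",cv2.resize(p[120:230,140:280,::-1],None,fx=5,fy=5))
p,d=ctrl.camera("top");cv2.imwrite(f"pics/top4c.png",cv2.resize(p[170:300,235:345,::-1],None,fx=4.5,fy=4.5));np.savez("top4.npz",p=p,d=d)
E
```

View pics/scene4c.png

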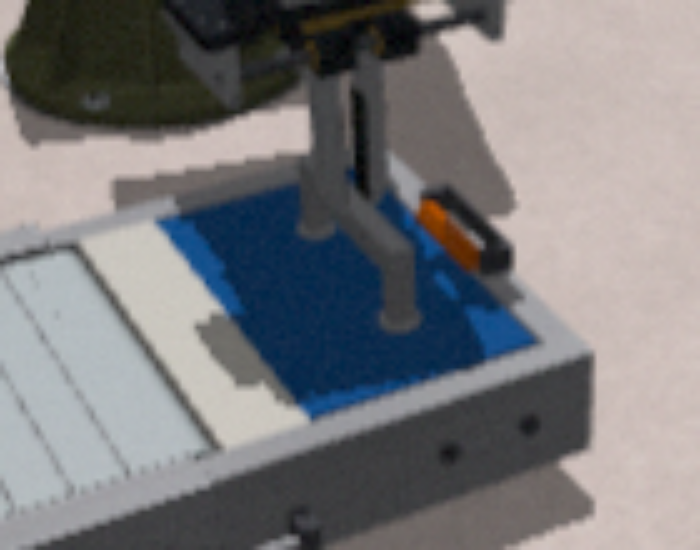

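View pics/top4c.png

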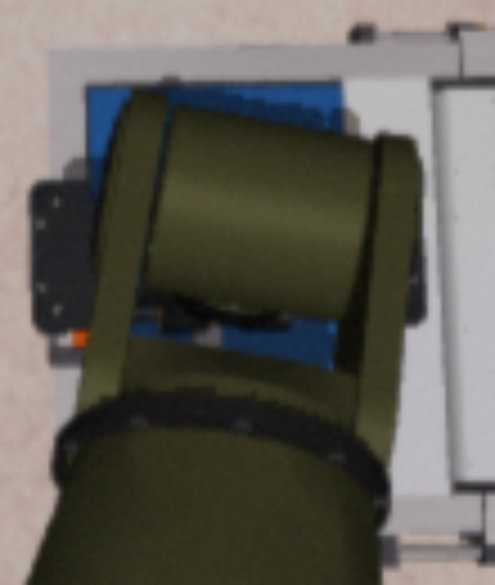

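The scene view shows the board flush in the bay with the orange nose at (445,235) over its edge. To confirm the snap I'll press down lightly, then pull up lightly.

Request:
jog_arm:
  rows: [0,0,-0.001,0,0,0,0.95,0,0,-0.0005,0,0,0,0.95,0,0,0,0,0,0,0.95]

```text
time_s: 9.53
ee_pos: [0.5029, -0.0488, 0.1232]
eef_rot: [0.12, 1.57, 0.147]
force: [-6.3, 1.1, 13.8]
grip_width: 0.0126
```

```bash
python3 st.py
```

```text
t 9.5333 tcp [502.9 -48.8 123.2] F [-6.3  1.1 13.8] M [0.4  1.33 0.02] w 12.6
yaw 1.55 tilt 0.01 roll(x.z) 0.06
tongue [ 505.4 -142.8   92.1] free top [501.3   9.1  99.9] free bot [501.3   9.1  83.9]
tip minus mouth -12.35
```

Request:
jog_arm:
  rows: [0,0,0.0015,0,0,0,0.95,0,0,0,0.3,0,0,0.95,0,0,0.001,0.3,0,0,0.95,0,0,0.001,0,0,0,0.95,0,0,0,0,0,0,0.95]

```text
time_s: 9.95
ee_pos: [0.5023, -0.0488, 0.1247]
eef_rot: [1.668, 1.56, 1.695]
force: [0.2, 2.9, -9.2]
grip_width: 0.0123
```

```bash
python3 st.py
```

```text
t 9.95 tcp [502.3 -48.8 124.7] F [ 0.2  2.9 -9.2] M [ 0.21 -0.11 -0.03] w 12.3
yaw 1.53 tilt 0.64 roll(x.z) -0.06
tongue [ 504.8 -142.4   92.6] free top [500.7   9.4 102. ] free bot [500.7   9.6  86. ]
tip minus mouth -11.93
```

Request:
jog_arm:
  rows: [0,0,0.001,0,0,0,0.95,0,0,0,0,0,0,0.95]

```text
time_s: 10.12
ee_pos: [0.5022, -0.0486, 0.1251]
eef_rot: [1.697, 1.56, 1.724]
force: [4.1, 2.1, -18.6]
grip_width: 0.0126
```

```bash
python3 st.py
```

```text
t 10.1167 tcp [502.2 -48.6 125.1] F [  4.1   2.1 -18.6] M [ 0.34 -0.93 -0.02] w 12.6
yaw 1.55 tilt 0.64 roll(x.z) -0.08
tongue [ 504.7 -142.2   93. ] free top [500.6   9.6 102.4] free bot [500.6   9.8  86.4]
tip minus mouth -11.73
```

The catch holds: pulling 12 N up moved the board only 0.4 mm. Now back down flat, release and rise.

Request:
jog_arm:
  rows: [0,0,-0.0015,-0.3,0,0,0.95,0,0,-0.0016,-0.3,0,0,0.95,0,0,0,0,0,0,0.95,0,0,0,0,0,0,0.7,0,0,0,0,0,0,0.55,0,0,0,0,0,0,0.5,0,0,0,0,0,0,0.5,0,0,0,0,0,0,0.5]

```text
time_s: 10.78
ee_pos: [0.5028, -0.049, 0.1234]
eef_rot: [-0.336, 1.57, -0.309]
force: [0.2, -0.2, -0.1]
grip_width: 0.0424
```

```bash
python3 st.py
```

```text
t 10.7833 tcp [502.8 -49.  123.4] F [ 0.2 -0.2 -0.1] M [0.07 0.04 0.01] w 42.4
yaw 1.54 tilt -0.01 roll(x.z) 0.03
tongue [ 505.4 -142.9   92.4] free top [501.3   9.  100.1] free bot [501.3   9.   84.1]
tip minus mouth -12.45
```

Released. Next: straight up, then clear to the +y side to look.

Request:
jog_arm:
  rows: [0,0,0.01,0,0,0,0.5,0,0,0.025,0,0,0,0.5,0,0,0.03,0,0,0,0.5,0,0,0.03,0,0,0,0.5,0,0.03,0,0,0,0,0.5,0,0.035,0,0,0,0,0.5,0,0.035,0,0,0,0,0.5,0,0.035,0,0,0,0,0.5]

```text
time_s: 11.45
ee_pos: [0.5025, 0.0875, 0.2193]
eef_rot: [0.092, 1.57, 0.119]
force: [1.3, 0.0, 0.0]
grip_width: 0.0468
```

Request:
jog_arm:
  rows: [-0.01,0.035,0,0,0,0,0.5,-0.01,0.035,0,0,0,0,0.5,-0.01,0.035,0,0,0,0,0.5,-0.01,0.035,0,0,0,0,0.5,-0.01,0.03,0,0,0,0,0.5,0,0.03,0,0,0,0,0.5,0,0.02,0,0,0,0,0.5,0,0,0,0,0,0,0.5]

```text
time_s: 12.12
ee_pos: [0.452, 0.3091, 0.2187]
eef_rot: [1.447, 1.57, 1.477]
force: [-0.5, 0.2, 0.1]
grip_width: 0.0468
```

```bash
python3 - <<'E'
from h import *
p,d=ctrl.camera("scene");cv2.imwrite(f"pics/scene5c.png",cv2.resize(p[120:230,140:280,::-1],None,fx=5,fy=5))
p,d=ctrl.camera("top");cv2.imwrite(f"pics/top5c.png",cv2.resize(p[170:300,235:345,::-1],None,fx=4.5,fy=4.5))
W=pts("top",d)
q=cv2.inRange(cv2.cvtColor(p,cv2.COLOR_RGB2HSV),(100,120,30),(125,255,255));q[:,:240]=0
P=W[(q>0)&(abs(W[...,2]-.1)<.015)];A=np.c_[P[:,:2]-P[:,:2].mean(0),np.ones(len(P))];c=np.linalg.lstsq(A,P[:,2],rcond=None)[0];print("plane slopes,height",c,len(P))
p0=np.load("top0.npz")["p"].astype(int)
for n,(u,v) in dict(c=(169,145),a=(411,203),b=(419,252)).items(): print(n,abs(p[v-18:v+18,u-18:u+18].astype(int)-p0[v-18:v+18,u-18:u+18]).mean().round(1))
E
```

```text
plane slopes,height [-0.00101759  0.00091379  0.09924692] 4668
c 6.2
a 6.0
b 8.4
```

View pics/scene5c.png

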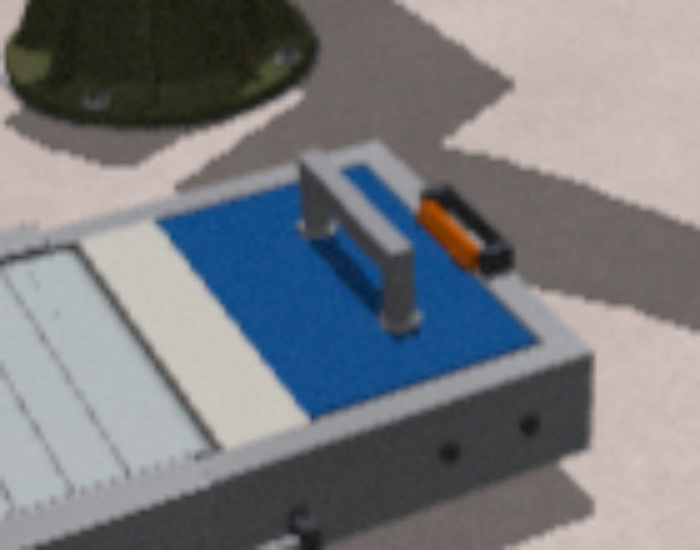

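View pics/top5c.png

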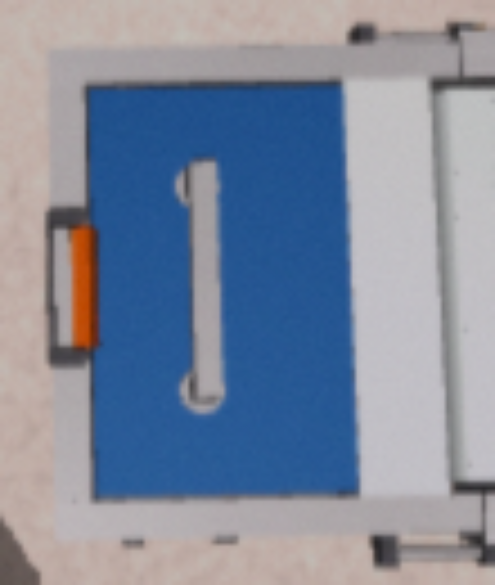

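The board sits flush: its fitted plane is at 99.2 mm with a slope of about 0.001. The front edge is tight to the white strip, and the orange nose (82,287) lies over the free edge. The tubs are unmoved and the arm is clear, so I'm handing in.

```bash
python3 -c "
from station import ctrl
print(ctrl.hand_in())"
```

```text
the job is handed in; nothing more can be done
None
```

The blue cover board is back over the drive bay, flat and held by the orange catch, and the job is handed in at about 12 s of the 72 s allowed. I lifted it by the handle and angled it 15° to get the tongue into the groove. I pushed until I felt a light contact of about 11 N, lowered it flat and let go.

**Last checks:**
- **Flat and flush:** the board's top measured 99.2 mm above the bench, against 100 mm for the deck, with a slope of about 0.001 rad.
- **Catch:** I did not feel a clear snap, so I tested it. Pressing down met firm support, and an extra pull of about 12 N lifted the board only 0.4 mm. The last pictures show the nose out over the board's edge.
- **Forces:** no reading between moves was near a limit; the highest was about 19 N, during the pull test.
- **Tubs and arm:** the top camera shows the tubs where they stood, and the arm ended clear of everything.

**Disagreement:** while the board was in the air, the camera put its free edge about 3.6 mm further to +y than the arm's own position did. I settled it by feel in the groove, where contact came about 1 mm beyond the depth the camera measurement predicted.

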